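# Raise the till display and present the card reader

## Task

A customer across the worktop is ready to pay. First swing the folded-down till display up to 60 degrees from the horizontal by its steel bar and let go of it, so that it stands there by its stiff hinge. Then draw the blue card reader up out of its white charging dock, lean it to about 45 degrees with its keypad side facing obliquely upward, and finish still holding it like that, quite still, its middle about 25 cm above the worktop and touching nothing but the gripper; do not disturb the other things.

Things in the scene. Friction and masses are not known exactly. Their poses are not given: they have to be found in the camera images.
- display_tilt (a joint): angle of the till display above the horizontal, rad: 0 = lying flat on its foot, grows as its far edge with the bar is raised; stop at 1.75; 60 degrees = 1.047. The hinge is stiff (0.7 N m friction): it stays where it is left; raising takes about 4 to 8 N at the bar.
- display_hinge (a point): point on the hinge axis of the till display, mid-width, 34 mm above the worktop, on the robot's side of the panel (the raised screen faces the robot). x axis: level, from the hinge towards the far edge of the lying display, roughly away from the robot; y along the hinge; z up.
- display_bar (a point): middle of the display's round steel bar: 10 mm thick, 110 mm long, parallel to and 172 mm from the hinge axis, on two side arms 42 mm beyond the far edge of the grey panel (190 mm wide, 130 mm hinge to far edge, 12 mm thick): a gap of 36 x 100 mm for a finger between bar and panel. Height over worktop: 34 mm + 172 mm x sin(angle). x from hinge to bar, y along the bar.
- reader_dock: white charging dock, fixed: foot 100 x 100 x 12 mm, on it an upright pocket (37 x 77 mm outside, 27 x 67 mm inside, rim 60 mm and inner floor 15 mm above the worktop). Origin at the centre of its underside, x axis the way the docked reader's keypad side faces (roughly away from the robot), z up.
- reader_center (a point): centre of the blue handheld card reader, loose, 0.16 to 0.26 kg: 22 mm thick (x), 62 wide (y), 150 long (z). +x points out of its black keypad side, +z to its top end. Docked it stands upright, centre 90 mm above the worktop, 45 mm deep in the pocket with 2.5 mm play; the upper 105 mm are free to pinch across the 22 mm. Presented, +z and +x each lean about 45 degrees from straight up.
- sauce_cup: lidded white sauce cup, 69 mm wide, 36 mm high; a bystander, loose, to be left where it is; origin at the centre of its underside
- deli_pot: clear lidded pot of olive-green dip, 73 mm wide, 64 mm high; a bystander, loose, to be left where it is; origin at the centre of its underside
- lemon: yellow lemon, 78 x 55 mm, 56 mm high; a bystander, loose, to be left where it is; origin at the centre of its underside
- till_roll: white till paper roll standing on end, 64 mm wide, 57 mm high; a bystander, loose, to be left where it is; origin at the centre of its underside
- bell: counter bell, 76 mm wide, 54 mm high, chrome dome on a black foot; a bystander, loose, to be left where it is; origin at the centre of its underside
- display_base: the fixed black foot (160 x 170 mm, top 16 mm above the worktop) of the till display, with the hinged panel it carries; origin at the centre of the foot's underside, 80 mm beyond the hinge axis along the hinge point's x axis
- card_reader: the same card reader; origin at the centre of its lower end, 75 mm below reader_center along its z
Things that resemble listed ones, but are neither listed nor needed, are in the scene too. Of the things like the card_reader, leave any that is orange; of the rest the larger one is meant.

How it is judged:
By the outcome, as a careful person would: the job done as asked, in the order asked, and still so for the second after the job is handed in, while the arm keeps its last pose, push and grip.
It also fails if it takes over 54 s, if anything falls off the work surface, if the arm or the gripper's body presses on something with over 40 N, if the wrist force passes 120 N, or if a joint passes its speed limit or range.

## Robot

A 6-joint arm with a two-finger parallel gripper is mounted at the origin on a cart in front of the work surface, level with it; the furniture and walls round the work are solid. World frame = base frame: x ahead of the robot, y to its left, z up, the work surface at z = 0. Lengths are in m, angles in degrees, forces in N, time in s.
With the tool pointing down it reaches from about 0.325 to 0.75 m from the base axis. Payload 7.6 kg.
Tool frame: the origin (TCP) lies on the centre line of the jaws, within the pads' length; the fingertips stand 14 mm ahead of it and the grasp point (between the pads) lies 5 mm behind it (manip.nose_length is the distance from the TCP to the fingertips, in m); z points along the fingers, y is the line along which they close (so a half turn about z gives the same grasp; the last joint's range is limited). The gripper opens to 85 mm and grips with 20 to 120 N. Pads are 22 mm wide; open, the fingers measure 114 mm over their backs; the gripper's body (76 mm by 85 mm) begins 54 mm behind the grasp point. The pads swing forward as they close: fully open they stand 13 mm farther back than shut.
Start: joints at [-67.282, 2.991, 80.254, -0, 96.75, -4.028], TCP at [0.236, -0.469, 0.245] pointing down, gripper open.
Joint ranges: [-166.34, 166.34], [-52.06, 124.39], [6.96, 135.62], [-60.46, 240.46], [14.63, 156.25], [-167.68, 167.68]. Speed limits (degrees/s): [147.25, 147.25, 172.46, 180, 180, 180].

## Interface

Orientations are given as a 3x3 rotation matrix whose columns are the frame's x, y, z axes.
In Python, from station import manip gives the robot as it stands.
- The arm moves only by the tool play_rows, never from a script. Its argument "plan" is a list of rows, each an object with "claw": the closure, from 0 (fully open) to 1 (shut); "travel": the shift along the tool's x, y, z each as a share of 100 mm, from -1 to 1, a list of three; "twist": the turn, a rotation vector about the tool's x, y, z each as a share of 60 degrees, from -1 to 1, a list of three. A call has 1 to 20 rows; each row is the pose to reach, as a shift and turn from the pose commanded when the call began, along the tool's axes at that moment; what a row does not reach only later rows make up. A row lasts 1/8 s, in which the tool goes at most 62.5 mm and 10.7 degrees, less where a joint would pass 70% of its speed; a pose out of reach is approached as far as the arm can. A call with a number of a shift or a turn outside -1 to 1 is refused whole. A call with a gripper value outside its range is refused whole. The fingers move at their own pace and stop on an object; the grip force is fixed at half the most. Time passes only in rows, so rows that repeat a pose let the fingers close. It gives the time, the measured TCP pose, the force, the opening and the grip force at its end, in the units of the state.
- manip.read_state(): the state, without advancing time (a new reading comes with each control period).
- manip.grab_frame(name): name is "scene" or "top" or "wrist"; returns a dict with "image" (384x512x3 uint8, red, green, blue), "depth" (384x512 float32, m along the optical axis (not along the pixel's ray), 0 where there is no reading), "fx", "fy", "cx", "cy" (pixels), "R" (3x3) and "t" (3): a world point X has camera coordinates R X + t; the wrist camera has in their place "hand_eye" (4x4, takes a point from camera to tool coordinates, whose origin is the TCP and whose axes are the flange's). Camera axes: x right, y down, z forward; pixel columns grow to the right and rows downward; lengths in m; the calibration is good to about 2 mm. A picture is of the moment at which its call begins: read the wrist's pose just before it.
- manip.finish_job(): hands the job in; it is judged then, once.
The state is a dict: "time_s": time; "q": joint angles; "qvel": joint speeds; "tau": joint torques, N m; "position": TCP position; "tcp_rot": TCP orientation; "wrist_force": force on the tool from outside, world axes, zero at the start; "moment": the same for the moment, N m; "opening": finger opening in m; "finger_force": force on a finger pad.
Only numpy, scipy, OpenCV 4.12 (cv2) and the standard library are available. Lean on these libraries where they do the work, as an engineer would, in place of code of your own. Each camera call takes 0.05 s, during which the arm holds its last target. There are 200 camera calls.

## Working session

There is one attempt and no reset: what is moved stays moved. The work goes in short steps, Python scripts to look and compute and a tool call to move; the robot and the scene stay as the last step left them, time stands still between calls to the robot, and variables do not carry over. Pictures are saved under pics/ and viewed, at most 10 in all, crops included, and the job is handed in when it is done.

Besides the shell and the picture viewer there is one more tool, called by a JSON object that holds its "api" and its "payload". play_rows: Moves the arm, as the interface text tells. Its arguments: {"type":"object","properties":{"plan":{"type":"array","items":{"type":"object","properties":{"claw":{"type":"number"},"travel":{"type":"array","items":{"type":"number"}},"twist":{"type":"array","items":{"type":"number"}}}}}},"required":["plan"]}

```bash
mkdir -p pics
cat > h.py <<'E'
import numpy as np, cv2
from station import manip
def grab(n):
    f=manip.grab_frame(n); return f
def world(f,st=None):
    d=f['depth']; v,u=np.mgrid[:384,:512]
    P=np.stack([(u-f['cx'])/f['fx']*d,(v-f['cy'])/f['fy']*d,d],-1)
    if 'hand_eye' in f:
        H=np.array(f['hand_eye']); P=P@H[:3,:3].T+H[:3,3]
        return P@np.array(st['tcp_rot']).T+np.array(st['position'])
    return (P-np.array(f['t']))@np.array(f['R'])
E
python3 - <<'E'
from h import *
print(manip.read_state(), manip.nose_length)
for n in ('scene','top'):
    f=grab(n); cv2.imwrite(f'pics/{n}.png',f['image'][:,:,::-1]); np.savez(f'{n}.npz',im=f['image'],W=world(f),d=f['depth'])
    print(n,-np.array(f['R']).T@f['t'],np.array(f['R']).round(3).tolist(),f['fx'])
E
```

```text
{'time_s': 0.0, 'q': array([-6.72828761e+01,  3.02620091e+00,  8.03146580e+01, -3.63424836e-05,
        9.67481285e+01, -4.02765916e+00]), 'qvel': array([-0.05123113, -0.10753474, -0.04504744,  0.06847073,  0.08372079,
        0.05768276]), 'tau': array([-1.47796833e-03, -3.81668293e+01, -3.60188127e+01, -1.08103168e-04,
        6.06985952e-03,  5.17302306e-05]), 'position': array([ 0.23617224, -0.46856386,  0.24446726]), 'tcp_rot': array([[ 8.93019988e-01,  4.50016600e-01, -6.00368896e-04],
       [ 4.50016987e-01, -8.93018846e-01,  1.43239295e-03],
       [ 1.08459865e-04, -1.54933173e-03, -9.99998794e-01]]), 'wrist_force': array([-0.43120697,  0.27864846,  0.30802975]), 'moment': array([0.04896698, 0.03659499, 0.01825772]), 'finger_force': 0.0, 'opening': 0.08535355768801499} 0.014
scene [ 1.02133995 -0.64606336  1.14089487] [[0.793, 0.61, -0.0], [0.478, -0.621, -0.621], [-0.379, 0.492, -0.784]] 375.3011707766165
top [ 3.11132173e-01 -1.12004984e-03  1.49351660e+00] [[0.002, -1.0, 0.008], [-0.988, -0.003, -0.154], [0.154, -0.008, -0.988]] 388.2881770351183
```

View pics/scene.png

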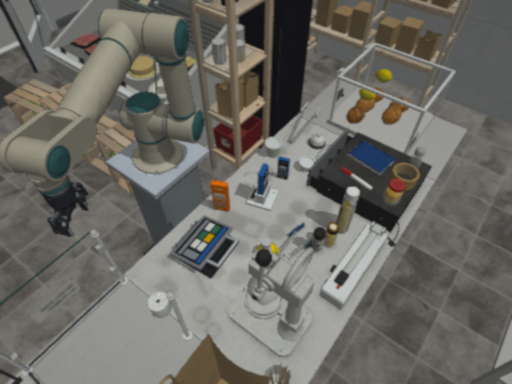

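View pics/top.png

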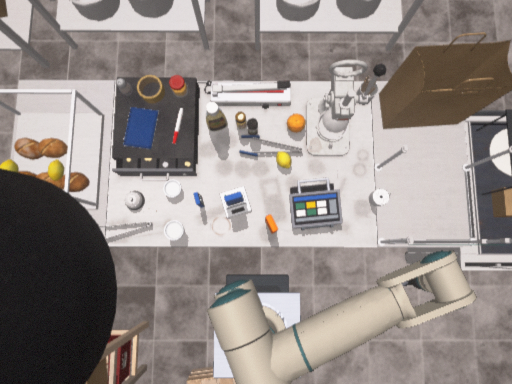

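The display lies at top (316,205) with its bar at about (316,184). The blue reader stands in the dock at (235,200). The orange reader is at (271,224) and a smaller blue one at (199,199). I'll measure these from depth.

Run:
```python
from h import *
for n in('top','scene'):
    z=np.load(n+'.npz'); im,W=z['im'],z['W']
    X,Y,Z=W[...,0],W[...,1],W[...,2]
    hsv=cv2.cvtColor(im,cv2.COLOR_RGB2HSV)
    on=(X>.28)&(X<.72)&(Y>-.36)&(Y<.4)
    blue=(hsv[...,0]>100)&(hsv[...,0]<125)&(hsv[...,1]>130)&on
    nl,lab,st,c=cv2.connectedComponentsWithStats(blue.astype(np.uint8))
    for i in range(1,nl):
        if st[i,4]>25:
            p=W[lab==i]; print(n,'blue',st[i],p.min(0).round(3),p.max(0).round(3),np.median(p,0).round(3))
    if n=='top':
        tall=(Z>.008)&on
        nl,lab,st,c=cv2.connectedComponentsWithStats(tall.astype(np.uint8))
        for i in range(1,nl):
            if st[i,4]>25:
                p=W[lab==i]; print('obj',st[i],c[i].round(),p.min(0).round(3),p.max(0).round(3),cv2.minAreaRect(p[:,:2].astype(np.float32)*1000))
    r=(120,240,150,350) if n=='top' else (140,290,150,330)
    cv2.imwrite(f'pics/{n}c.png',cv2.resize(im[r[0]:r[1],r[2]:r[3],::-1],None,fx=4,fy=4,interpolation=cv2.INTER_CUBIC))
```

```text
top blue [148 136   5  12  40] [0.679 0.385 0.106] [0.72  0.4   0.121] [0.7   0.394 0.116]
top blue [194 193   6  11  37] [ 0.311 -0.001  0.104] [0.511 0.228 1.494] [0.492 0.216 0.11 ]
top blue [225 193  17   8  80] [0.478 0.055 0.157] [0.503 0.111 0.172] [0.49  0.083 0.165]
top blue [294 194  42   7 159] [ 0.311 -0.291  0.049] [ 5.160e-01 -1.000e-03  1.494e+00] [ 0.504 -0.213  0.058]
obj [ 148  136   50   61 2032] [173. 160.] [ 0.311 -0.001  0.008] [0.72  0.4   1.494] ((496.3537292480469, 232.22984313964844), (554.3909912109375, 218.3746795654297), 30.059715270996094)
obj [307 137  43  19 544] [328. 148.] [ 0.311 -0.36   0.008] [ 7.200e-01 -1.000e-03  1.494e+00] ((555.5194091796875, -136.09417724609375), (135.2466583251953, 541.7387084960938), 47.07078170776367)
obj [239 144  64  24 357] [277. 156.] [ 0.311 -0.175  0.008] [0.718 0.071 1.494] ((551.25146484375, 12.633590698242188), (221.7483367919922, 426.86468505859375), 65.82718658447266)
obj [   0  168  115  114 9545] [ 47. 232.] [ 0.28  -0.001  0.928] [0.419 0.341 1.494] ((316.4486999511719, 185.31198120117188), (358.142364501953
[... 566 characters left out ...]
546875, 31.86479949951172), 46.935611724853516)
obj [265 214  13  19 149] [271. 223.] [ 0.373 -0.069  0.009] [ 0.432 -0.028  0.157] ((402.2633361816406, -49.47893142700195), (60.67155456542969, 22.14351463317871), 26.88951873779297)
obj [163 220  22  20 319] [174. 230.] [ 0.311 -0.001  0.008] [0.417 0.342 1.494] ((366.3344421386719, 168.37335205078125), (349.4190979003906, 70.7635726928711), 83.4086685180664)
scene blue [279 157  10   6  34] [0.48  0.207 0.105] [0.516 0.226 0.116] [0.498 0.215 0.11 ]
scene blue [259 164   8  30 136] [0.484 0.054 0.063] [0.512 0.11  0.171] [0.502 0.061 0.153]
scene blue [196 227  31  37 200] [ 0.487 -0.293  0.052] [ 0.518 -0.133  0.064] [ 0.504 -0.216  0.058]
```

View pics/topc.png

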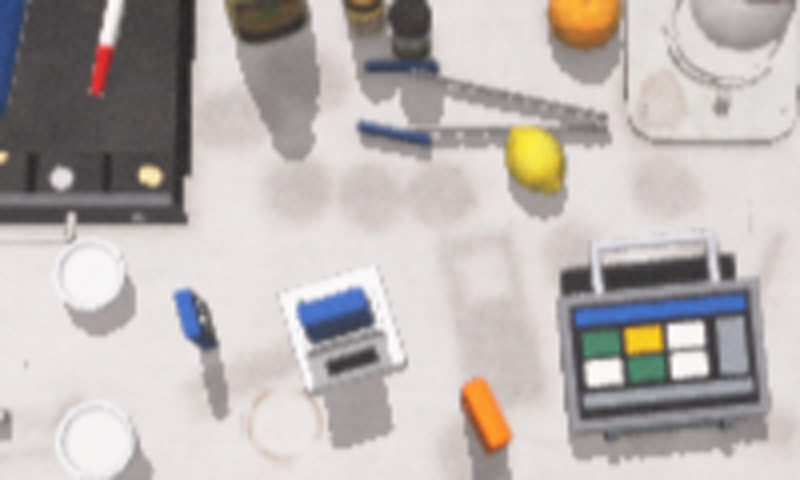

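View pics/scenec.png

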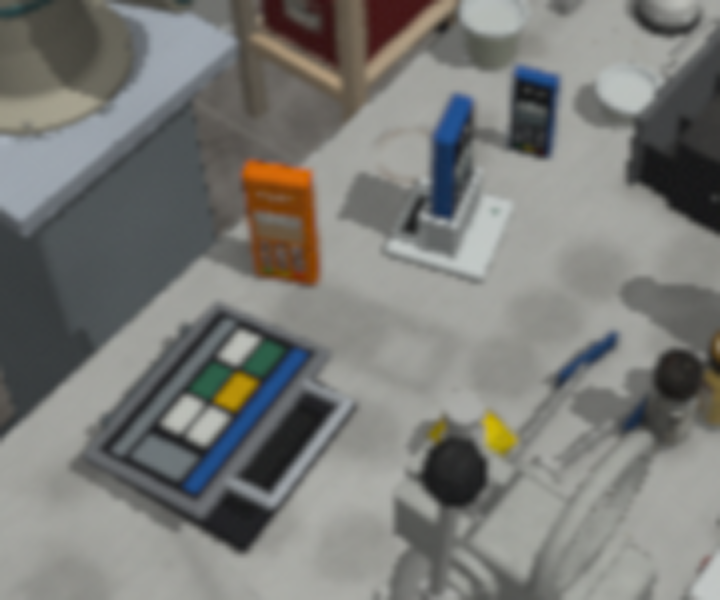

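The crops show the bar as a silver U beyond the panel at its far side (top crop, 595–715, y≈240). The display is slightly yawed. The docked reader's dark keypad side faces +x. Next I'll get exact geometry.

Run:
```python
from h import *
z=np.load('top.npz'); im,W,d=z['im'],z['W'],z['d']
sub=W[180:234,285:345].reshape(-1,3); c=im[180:234,285:345].reshape(-1,3).astype(int)
ok=(sub[:,2]>.012)&(sub[:,2]<.2); sub=sub[ok]; c=c[ok]
panel=(sub[:,2]>.03)&(sub[:,0]<.53)
p=sub[panel]
A=np.c_[p[:,:2],np.ones(len(p))]; w=np.ones(len(p),bool)
for _ in range(6):
    k=np.linalg.lstsq(A[w],p[w,2],rcond=None)[0]; w=abs(A@k-p[:,2])<.006
print('plane',k,'tilt',np.degrees(np.arctan(np.hypot(*k[:2]))),'dir',np.degrees(np.arctan2(k[1],k[0])),w.mean())
r=cv2.minAreaRect((p[w,:2]*1000).astype(np.float32)); print(r, cv2.boxPoints(r).round(0).tolist())
# bar
b=W[174:200,290:345]; ci=im[174:200,290:345].astype(int); m=(b[...,0]>.515)&(b[...,2]>.035)&(b[...,2]<.15)&(ci.min(-1)>120)
q=b[m]; print(len(q)); print(np.c_[q*1000].round(0)[np.argsort(q[:,0])].astype(int).tolist())
# dock/reader
s=W[184:220,216:255].reshape(-1,3); cc=im[184:220,216:255].reshape(-1,3)
t=s[(s[:,2]>.155)&(s[:,2]<.2)]; print('reader top',len(t),cv2.minAreaRect((t[:,:2]*1000).astype(np.float32)),t.mean(0))
ft=s[(s[:,2]>.006)&(s[:,2]<.02)&(s[:,0]<.6)]; r=cv2.minAreaRect((ft[:,:2]*1000).astype(np.float32));print('foot',r)
z=np.load('scene.npz'); W=z['W'].reshape(-1,3)
t=W[(W[:,0]>.43)&(W[:,0]<.55)&(W[:,1]>.03)&(W[:,1]<.13)&(W[:,2]>.075)&(W[:,2]<.18)]
print('scene reader',len(t),cv2.minAreaRect((t[:,:2]*1000).astype(np.float32)),t.mean(0),t.max(0))
```

```text
plane [ 0.15359181  0.0119415  -0.01785056] tilt 8.757869625650818 dir 4.445706308192697 0.9274958170663692
((463.272216796875, -218.7916259765625), (144.90933227539062, 189.6732177734375), 5.9028120040893555) [[381.0, -132.0], [401.0, -321.0], [545.0, -306.0], [526.0, -117.0]]
253
[[515, -182, 60], [515, -127, 59], [515, -186, 60], [515, -160, 59], [515, -149, 58], [515, -145, 58], [515, -123, 57], [515, -168, 58], [515, -131, 57], [515, -175, 57], [516, -164, 56], [516, -198, 55], [516, -180, 54], [516, -153, 53], [516, -135, 52], [516, -307, 55], [516, -303, 54], [518, -175, 65], [518, -178, 63], [518, -152, 62], [518, -141, 62], [519, -164, 61], [519, -156, 60], [519, -190, 60], [519, -160, 60], [519, -224, 60], [519, -198, 59], [519, -186, 59], [519, -228, 60], [519, -149, 58], [519, -183, 59], [519, -194, 59], [519, -235, 59], [519, -216, 59], [519, -202, 58], [519, -134, 57], [519, -168, 57], [519, -146, 57], [519, -213, 58], [519, -205, 57], [519, -303, 58], [520, -221, 56], [520, -232, 55], [520, -307, 57], [520, -210, 55], [520, -172, 53], [522, -156, 66], [522, -201, 66], 
[... 3230 characters left out ...]
[572, -236, 59], [573, -214, 55], [574, -261, 69], [575, -257, 68], [575, -243, 67], [575, -239, 65], [575, -236, 64], [575, -254, 64], [576, -232, 62], [576, -225, 61], [576, -228, 61], [576, -251, 61], [576, -247, 61], [576, -266, 59], [579, -262, 63]]
reader top 117 ((492.8162536621094, 84.3670425415039), (23.49848175048828, 61.058372497558594), 16.337345123291016) [0.49260837 0.08408875 0.16403099]
foot ((493.03167724609375, 85.16691589355469), (136.0644989013672, 146.5730743408203), 0.3026343882083893)
scene reader 249 ((493.700439453125, 82.84688568115234), (23.024978637695312, 62.05328369140625), 16.245590209960938) [0.49918318 0.0743543  0.13357687] [0.51168848 0.11396799 0.17081997]
```

```bash
cat >> h.py <<'E'
from scipy.spatial.transform import Rotation as R
def tool(yaw,tilt=0):
    """tool y along horizontal dir 'yaw', z down; then tilted so z leans forward along yaw"""
    a=np.radians(yaw); f=np.array([np.cos(a),np.sin(a),0]); u=np.array([0,0,1.]); s=np.cross(u,f)
    t=np.radians(tilt); z=np.sin(t)*f-np.cos(t)*u; y=np.cos(t)*f+np.sin(t)*u
    return np.c_[np.cross(y,z),y,z]
def cmd(p,Rt,p0=None,R0=None):
    s=manip.read_state()
    p0=np.array(s['position']) if p0 is None else p0; R0=np.array(s['tcp_rot']) if R0 is None else R0
    return (R0.T@(np.array(p)-p0)/.1).round(3).tolist(),(np.degrees(R.from_matrix(R0.T@Rt).as_rotvec())/60).round(3).tolist()
E
python3 - <<'E'
from h import *
for n in('top','scene'):
    W=np.load(n+'.npz')['W']; p=W.reshape(-1,3)
    m=(p[:,0]>.2)&(p[:,0]<.75)&(p[:,1]>-.7)&(p[:,1]<-.3)&(p[:,2]>.06)&(p[:,2]<.5)
    q=p[m]; H={}
    for a in q: 
        k=tuple((a[:2]//.06*.06).round(2)); H[k]=max(H.get(k,0),round(float(a[2]),2))
    print(n,H)
print(cmd([.567,-.207,.2],tool(6.5)), tool(6.5).round(2))
E
```

```text
top {(np.float64(0.72), np.float64(-0.36)): 0.33, (np.float64(0.66), np.float64(-0.36)): 0.12, (np.float64(0.6), np.float64(-0.48)): 0.3, (np.float64(0.6), np.float64(-0.54)): 0.3, (np.float64(0.48), np.float64(-0.48)): 0.06, (np.float64(0.48), np.float64(-0.36)): 0.06, (np.float64(0.48), np.float64(-0.54)): 0.06, (np.float64(0.42), np.float64(-0.48)): 0.06, (np.float64(0.3), np.float64(-0.48)): 0.5, (np.float64(0.3), np.float64(-0.54)): 0.3, (np.float64(0.3), np.float64(-0.6)): 0.29, (np.float64(0.3), np.float64(-0.66)): 0.3, (np.float64(0.3), np.float64(-0.72)): 0.3, (np.float64(0.24), np.float64(-0.48)): 0.5, (np.float64(0.24), np.float64(-0.42)): 0.5, (np.float64(0.24), np.float64(-0.36)): 0.5, (np.float64(0.18), np.float64(-0.48)): 0.5, (np.float64(0.18), np.float64(-0.36)): 0.5, (np.float64(0.18), np.float64(-0.42)): 0.35}
scene {(np.float64(0.18), np.float64(-0.36)): 0.5, (np.float64(0.24), np.float64(-0.36)): 0.5, (np.float64(0.24), np.float64(-0.42)): 0.5, (np.float64(0.24), np.float64(-0.48)): 0.5, (np.float64(0.3), np.float64(-0.48)): 0.5, (np.float64(0.18), np.float64(-0.54)): 0.5, (np.float64(0.24), np.float64(-0.54)): 0.5, (np.float64(0.3), np.float64(-0.54)): 0.5, (np.float64(0.18), np.float64(-0.42)): 0.35, (np.float64(0.18), np.float64(-0.48)): 0.35, (np.float64(0.3), np.float64(-0.6)): 0.29, (np.float64(0.48), np.float64(-0.36)): 0.06, (np.float64(0.72), np.float64(-0.36)): 0.32, (np.float64(0.3), np.float64(-0.66)): 0.29, (np.float64(0.3), np.float64(-0.72)): 0.29, (np.float64(0.6), np.float64(-0.48)): 0.3, (np.float64(0.66), np.float64(-0.36)): 0.13, (np.float64(0.48), np.float64(-0.48)): 0.06, (np.float64(0.6), np.float64(-0.54)): 0.29, (np.float64(0.48), np.float64(-0.54)): 0.06}
([4.131, -0.846, 0.447], [-0.001, -0.001, -1.163]) [[-0.11  0.99  0.  ]
 [ 0.99  0.11  0.  ]
 [ 0.    0.   -1.  ]]
```

{"api": "play_rows", "payload": {"plan": [{"claw":0,"travel":[0.45,-0.89,-0.8],"twist":[0,0,-0.2]},{"claw":0,"travel":[0.45,-0.89,-0.8],"twist":[0,0,-0.5]},{"claw":0,"travel":[0.45,-0.89,-0.8],"twist":[0,0,-0.6]},{"claw":0,"travel":[0.45,-0.89,-0.8],"twist":[0,0,-0.6]},{"claw":0,"travel":[0.45,-0.89,-0.8],"twist":[0,0,-0.6]}]}}

```text
time_s: 0.72
position: [0.2364, -0.3689, 0.3251]
tcp_rot: [[0.458, 0.889, -0.0], [0.889, -0.458, 0.0], [0.0, -0.0, -1.0]]
wrist_force: [0.8, -0.1, -0.3]
opening: 0.0852
finger_force: 0.0
```

Run:
```python
from h import *
print(manip.read_state()['time_s'],cmd([.567,-.207,.2],tool(6.5)))
```

```text
0.725 ([2.955, 2.196, 1.251], [-0.0, -0.0, -0.563])
```

{"api": "play_rows", "payload": {"plan": [{"claw":0,"travel":[0.5,0.37,0.0],"twist":[0,0,-0.17]},{"claw":0,"travel":[1,0.75,0.2],"twist":[0,0,-0.34]},{"claw":0,"travel":[1,0.75,0.2],"twist":[0,0,-0.563]},{"claw":0,"travel":[1,0.75,0.2],"twist":[0,0,-0.563]},{"claw":0,"travel":[1,0.75,0.2],"twist":[0,0,-0.563]}]}}

```text
time_s: 1.35
position: [0.349, -0.3145, 0.3048]
tcp_rot: [[-0.112, 0.994, -0.001], [0.994, 0.112, 0.001], [0.001, -0.001, -1.0]]
wrist_force: [-0.9, -0.0, -0.3]
opening: 0.0851
finger_force: 0.0
```

Run:
```python
from h import *
print(cmd([.567,-.207,.2],tool(6.5)))
```

```text
([0.823, 2.288, 1.048], [-0.001, -0.001, -0.001])
```

{"api": "play_rows", "payload": {"plan": [{"claw":0.3,"travel":[0.4,0.5,0],"twist":[0,0,0]},{"claw":0.4,"travel":[0.82,1,0.1],"twist":[0,0,0]},{"claw":0.5,"travel":[0.82,1,0.2],"twist":[0,0,0]},{"claw":0.6,"travel":[0.82,1,0.2],"twist":[0,0,0]}]}}

```text
time_s: 1.85
position: [0.4385, -0.2217, 0.2842]
tcp_rot: [[-0.113, 0.994, -0.002], [0.994, 0.113, 0.001], [0.001, -0.002, -1.0]]
wrist_force: [0.3, -0.5, -0.1]
opening: 0.0338
finger_force: 0.0
```

{"api": "play_rows", "payload": {"plan": [{"claw":0.6,"travel":[0,0.4,0],"twist":[0,0,0]},{"claw":0.6,"travel":[0,0.7,0],"twist":[0,0,0]},{"claw":0.6,"travel":[0,0.7,0],"twist":[0,0,0]},{"claw":0.6,"travel":[0,0.7,0],"twist":[0,0,0]}]}}

```text
time_s: 2.35
position: [0.5076, -0.2149, 0.2856]
tcp_rot: [[-0.111, 0.994, -0.0], [0.994, 0.111, -0.0], [-0.0, -0.0, -1.0]]
wrist_force: [-0.5, 0.1, 0.4]
opening: 0.0339
finger_force: 0.0
```

Run:
```python
from h import *
s=manip.read_state(); f=grab('wrist'); W=world(f,s); np.savez('w1.npz',im=f['image'],W=W)
cv2.imwrite('pics/w1.png',f['image'][:,:,::-1]); print(s['position'],s['opening'],np.array(f['hand_eye']).round(3).tolist())
p=W.reshape(-1,3); p=p[f['depth'].ravel()>0]
yaw=np.radians(6.5); c=np.array([.567,-.207]); u=np.array([np.cos(yaw),np.sin(yaw)]); v=np.array([-u[1],u[0]])
a=(p[:,:2]-c)@u; b=(p[:,:2]-c)@v
for lo in(-40,-20,0,20,40):
    m=(abs(b-lo/1000)<.008)&(abs(a)<.022)&(p[:,2]>.045)&(p[:,2]<.09)
    print(lo,m.sum(),a[m].mean() if m.any() else None, p[m,2].max() if m.any() else None)
m=(abs(b)<.07)&(a>.03)&(a<.1)&(p[:,2]>.03)&(p[:,2]<.15); print('beyond',m.sum(),a[m].min() if m.any() else '')
```

```text
[ 0.50755184 -0.21492492  0.28562493] 0.033914699811946836 [[-0.001, -0.945, -0.326, 0.084], [1.0, -0.001, 0.0, 0.001], [-0.001, -0.326, 0.945, -0.129], [0.0, 0.0, 0.0, 1.0]]
-40 117 2.232145454473266e-05 0.06652595800523822
-20 126 0.0003443938334493227 0.06634022683878191
0 132 0.0006747213248693174 0.06641020051546659
20 138 0.0009286970965010487 0.0667773292085174
40 141 0.0012186521013069173 0.06689594765873669
beyond 44 0.07905336428414796
```

View pics/w1.png

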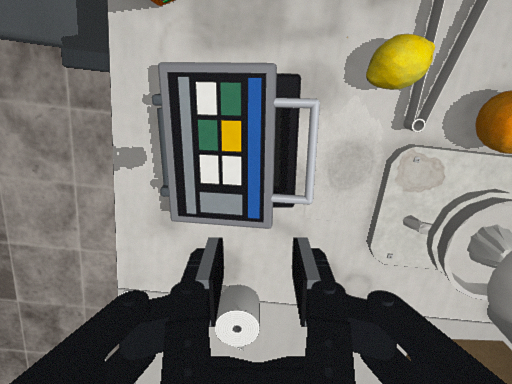

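The wrist view shows the bar at column 315, rows 98–204, with a clear gap to the panel. Lemon and till roll are well clear. I'll get the bar's middle and target.

Run:
```python
from h import *
z=np.load('w1.npz'); p=z['W'].reshape(-1,3)
yaw=np.radians(5.6); c=np.array([.5676,-.207]); u=np.array([np.cos(yaw),np.sin(yaw)]); v=np.array([-u[1],u[0]])
a=(p[:,:2]-c)@u; b=(p[:,:2]-c)@v
m=(abs(a)<.005)&(p[:,2]>.055)&(p[:,2]<.075); print(b[m].min(),b[m].max(),a[m].mean())
print(cmd([*c,.18],tool(5.6)), cmd([*c,.055],tool(5.6)))
```

```text
-0.05871279386481303 0.05865160852152716 -0.0002013923787221002
([0.011, 0.605, 1.058], [0.0, 0.001, 0.014]) ([0.011, 0.605, 2.308], [0.0, 0.001, 0.014])
```

{"api": "play_rows", "payload": {"plan": [{"claw":0.6,"travel":[0.01,0.6,0.2],"twist":[0,0,0.014]},{"claw":0.6,"travel":[0.01,0.605,0.7],"twist":[0,0,0.014]},{"claw":0.6,"travel":[0.01,0.605,1],"twist":[0,0,0.014]},{"claw":0.6,"travel":[0.01,0.605,1],"twist":[0,0,0.014]}]}}

```text
time_s: 2.9
position: [0.5667, -0.2061, 0.183]
tcp_rot: [[-0.098, 0.995, -0.005], [0.995, 0.098, 0.002], [0.002, -0.005, -1.0]]
wrist_force: [0.1, 0.3, 0.4]
opening: 0.034
finger_force: 0.0
```

{"api": "play_rows", "payload": {"plan": [{"claw":0.6,"travel":[0,0,0.4],"twist":[0,0,0]},{"claw":0.6,"travel":[0,0,0.7],"twist":[0,0,0]},{"claw":0.6,"travel":[0,0,1],"twist":[0,0,0]},{"claw":0.6,"travel":[0,0,1],"twist":[0,0,0]}]}}

```text
time_s: 3.4
position: [0.5677, -0.2062, 0.0853]
tcp_rot: [[-0.098, 0.995, -0.002], [0.995, 0.098, 0.001], [0.001, -0.002, -1.0]]
wrist_force: [-1.0, -0.4, 1.3]
opening: 0.0339
finger_force: 0.0
```

Run:
```python
from h import *
print(cmd([.5676,-.207,.057],tool(5.6)))
```

```text
([-0.008, -0.001, 0.283], [-0.001, -0.001, 0.001])
```

{"api": "play_rows", "payload": {"plan": [{"claw":0.6,"travel":[0,0,0.15],"twist":[0,0,0]},{"claw":0.6,"travel":[0,0,0.28],"twist":[0,0,0]},{"claw":0.6,"travel":[0,0,0.28],"twist":[0,0,0]},{"claw":0.9,"travel":[0,0,0.28],"twist":[0,0,0]},{"claw":1,"travel":[0,0,0.28],"twist":[0,0,0]},{"claw":1,"travel":[0,0,0.28],"twist":[0,0,0]},{"claw":1,"travel":[0,0,0.28],"twist":[0,0,0]}]}}

```text
time_s: 4.28
position: [0.5672, -0.2062, 0.0572]
tcp_rot: [[-0.099, 0.995, -0.003], [0.995, 0.099, -0.0], [0.0, -0.003, -1.0]]
wrist_force: [-6.4, -0.3, 1.0]
opening: 0.0077
finger_force: 58.5
```

```bash
cat > arc.py <<'E'
from h import *
import sys
# pivot current TCP about hinge: angles (deg) relative to now
yaw=np.radians(5.6); u=np.array([np.cos(yaw),np.sin(yaw),0]); v=np.array([-u[1],u[0],0])
bar=np.array([.5676,-.207,.0615]); hinge=bar-np.r_[.1698*u[:2],0.0275]
s=manip.read_state(); p0=np.array(s['position']); R0=np.array(s['tcp_rot'])
for a in map(float,sys.argv[1:]):
    Q=R.from_rotvec(-v*np.radians(a)).as_matrix()
    print(a,cmd(hinge+Q@(p0-hinge),Q@R0,p0,R0))
E
python3 arc.py 3 6 10 14 18 22 26 30
```

```text
3.0 ([0.0, -0.015, -0.088], [-0.05, -0.0, -0.0])
6.0 ([0.0, -0.034, -0.176], [-0.1, -0.0, -0.0])
10.0 ([0.0, -0.067, -0.291], [-0.167, -0.0, -0.0])
14.0 ([0.0, -0.108, -0.403], [-0.233, -0.0, -0.0])
18.0 ([0.0, -0.156, -0.512], [-0.3, -0.0, -0.0])
22.0 ([0.0, -0.212, -0.617], [-0.367, -0.0, -0.0])
26.0 ([0.001, -0.276, -0.719], [-0.433, -0.001, -0.0])
30.0 ([0.001, -0.346, -0.815], [-0.5, -0.001, -0.0])
```

{"api": "play_rows", "payload": {"plan": [{"claw":1,"travel":[0,-0.015,-0.088],"twist":[-0.05,0,0]},{"claw":1,"travel":[0,-0.034,-0.176],"twist":[-0.1,0,0]},{"claw":1,"travel":[0,-0.067,-0.291],"twist":[-0.167,0,0]},{"claw":1,"travel":[0,-0.108,-0.403],"twist":[-0.233,0,0]},{"claw":1,"travel":[0,-0.156,-0.512],"twist":[-0.3,0,0]},{"claw":1,"travel":[0,-0.212,-0.617],"twist":[-0.367,0,0]},{"claw":1,"travel":[0,-0.276,-0.719],"twist":[-0.433,0,0]},{"claw":1,"travel":[0,-0.346,-0.815],"twist":[-0.5,0,0]},{"claw":1,"travel":[0,-0.346,-0.815],"twist":[-0.5,0,0]}]}}

```text
time_s: 5.4
position: [0.5331, -0.2096, 0.1391]
tcp_rot: [[-0.098, 0.862, 0.497], [0.995, 0.085, 0.049], [-0.0, 0.499, -0.867]]
wrist_force: [-5.4, -0.4, -0.9]
opening: 0.0078
finger_force: 60.1
```

```bash
python3 - <<'E'
from h import *
s=manip.read_state(); g=s['position']-.005*s['tcp_rot'][:,2]
h=np.array([.5676,-.207])-.1698*np.array([np.cos(.0977),np.sin(.0977)])
print(g,np.hypot(g[2]-.034,np.hypot(*(g[:2]-h))),np.degrees(np.arctan2(g[2]-.034,np.hypot(*(g[:2]-h)))),np.degrees(np.arctan2(s['tcp_rot'][2,1],-s['tcp_rot'][2,2])))
E
python3 arc.py 3 6 9 12 15 18 20.8
```

```text
[ 0.53059218 -0.20985856  0.14340614] 0.17197929263552036 39.50598160236172 29.94318911752688
3.0 ([0.0, -0.015, -0.088], [-0.05, -0.0, -0.0])
6.0 ([0.0, -0.034, -0.176], [-0.1, -0.0, -0.0])
9.0 ([0.0, -0.058, -0.262], [-0.15, -0.0, -0.0])
12.0 ([0.0, -0.086, -0.347], [-0.2, -0.0, -0.0])
15.0 ([0.0, -0.119, -0.431], [-0.25, -0.0, -0.0])
18.0 ([0.0, -0.156, -0.513], [-0.3, -0.0, -0.0])
20.8 ([0.0, -0.194, -0.587], [-0.347, -0.0, -0.0])
```

{"api": "play_rows", "payload": {"plan": [{"claw":1,"travel":[0,-0.015,-0.088],"twist":[-0.05,0,0]},{"claw":1,"travel":[0,-0.034,-0.176],"twist":[-0.1,0,0]},{"claw":1,"travel":[0,-0.058,-0.262],"twist":[-0.15,0,0]},{"claw":1,"travel":[0,-0.086,-0.347],"twist":[-0.2,0,0]},{"claw":1,"travel":[0,-0.119,-0.431],"twist":[-0.25,0,0]},{"claw":1,"travel":[0,-0.156,-0.513],"twist":[-0.3,0,0]},{"claw":1,"travel":[0,-0.191,-0.583],"twist":[-0.344,0,0]},{"claw":1,"travel":[0,-0.191,-0.583],"twist":[-0.344,0,0]},{"claw":1,"travel":[0,-0.191,-0.583],"twist":[-0.344,0,0]}]}}

```text
time_s: 6.52
position: [0.4886, -0.214, 0.1795]
tcp_rot: [[-0.099, 0.633, 0.768], [0.995, 0.064, 0.076], [-0.001, 0.772, -0.636]]
wrist_force: [-5.6, -1.6, -2.5]
opening: 0.0076
finger_force: 60.4
```

Run:
```python
from h import *
s=manip.read_state(); g=s['position']-.005*s['tcp_rot'][:,2]
h=np.array([.5676,-.207])-.1698*np.array([np.cos(.0977),np.sin(.0977)])
print(g,np.hypot(g[2]-.034,np.hypot(*(g[:2]-h))),np.degrees(np.arctan2(g[2]-.034,np.hypot(*(g[:2]-h)))))
f=grab('top'); cv2.imwrite('pics/t2.png',f['image'][:,:,::-1])
for n in('scene','top'):
    f=grab(n); W=world(f).reshape(-1,3); 
    d=np.array([np.cos(.0977),np.sin(.0977)]); a=(W[:,:2]-h)@d; b=(W[:,:2]-h)@[-d[1],d[0]]
    m=(abs(b)<.09)&(abs(b)>.045)&(a>-.02)&(a<.12)&(W[:,2]>.05)&(W[:,2]<.16)
    q=np.c_[a[m],W[m,2]]
    if len(q)<30: print(n,len(q)); continue
    vx,vy,x0,y0=cv2.fitLine((q*1000).astype(np.float32),cv2.DIST_HUBER,0,.01,.01).ravel(); print(n,len(q),np.degrees(np.arctan2(vy,vx)),x0,y0)
```

```text
[ 0.48480073 -0.21439727  0.18270476] 0.17212206081231224 59.76296476493805
scene 118 56.161816 48.701454 124.96637
top 450 57.682514 40.244232 109.83515
```

{"api": "play_rows", "payload": {"plan": [{"claw":0.85,"travel":[0,0,0],"twist":[0,0,0]},{"claw":0.65,"travel":[0,0,0],"twist":[0,0,0]},{"claw":0.65,"travel":[0,0,0],"twist":[0,0,0]},{"claw":0.65,"travel":[0,0,-0.2],"twist":[0,0,0]},{"claw":0.65,"travel":[0,0,-0.6],"twist":[0,0,0]},{"claw":0.65,"travel":[0,0,-1],"twist":[0,0,0]},{"claw":0.65,"travel":[0,0,-1],"twist":[0,0,0]}]}}

```text
time_s: 7.55
position: [0.4112, -0.2227, 0.2458]
tcp_rot: [[-0.097, 0.629, 0.771], [0.995, 0.065, 0.072], [-0.005, 0.775, -0.632]]
wrist_force: [0.5, -0.0, 0.5]
opening: 0.0299
finger_force: 0.0
```

Run:
```python
from h import *
h=np.array([.5676,-.207])-.1698*np.array([np.cos(.0977),np.sin(.0977)])
d=np.array([np.cos(.0977),np.sin(.0977)])
for n in('wrist','scene','top'):
    s=manip.read_state(); f=grab(n); W=world(f,s).reshape(-1,3); W=W[f['depth'].ravel()>.15]
    cv2.imwrite(f'pics/{n}3.png',f['image'][:,:,::-1])
    a=(W[:,:2]-h)@d; b=(W[:,:2]-h)@[-d[1],d[0]]
    m=(abs(b)<.085)&(a>0)&(a<.1)&(W[:,2]>.06)&(W[:,2]<.145)
    q=np.c_[a[m],W[m,2]]*1000
    if len(q)>30:
        vx,vy,x0,y0=cv2.fitLine(q.astype(np.float32),cv2.DIST_HUBER,0,.01,.01).ravel(); print(n,len(q),np.degrees(np.arctan2(vy,vx)),x0,y0)
    m=(abs(b)<.045)&(a>.03)&(a<.14)&(W[:,2]>.168)&(W[:,2]<.21)
    q=np.c_[a[m],W[m,2]]*1000
    if len(q): print(' bar',len(q),q.mean(0),q.max(0),q.min(0))
```

```text
wrist 25899 58.36679 34.77067 103.275024
 bar 1539 [ 87.16662793 183.42883001] [ 93.99362024 187.11106365] [ 83.93597716 176.35275153]
scene 140 58.063553 33.383068 103.741646
 bar 85 [ 90.68774559 185.05533817] [ 95.58725755 190.01568448] [ 84.31679062 179.69194402]
top 692 57.63155 39.13285 108.44643
 bar 77 [ 90.59302326 184.76446806] [ 95.92223823 192.26823099] [ 85.81274834 177.05540295]
```

View pics/wrist3.png

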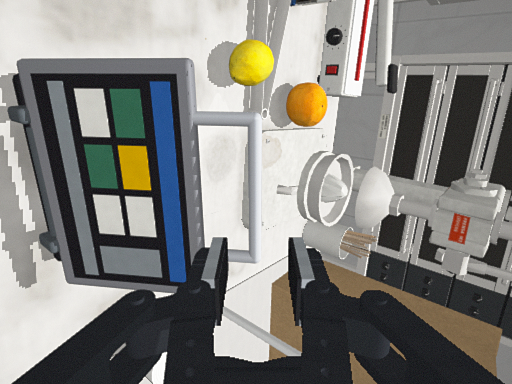

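The wrist view shows the display standing free, clear of the fingers. The plane and bar fits give about 58.5°, kinematics 59.8°. That is good enough, so on to the reader.

Run:
```python
from h import *
c=[.493,.0843]
p1=np.array([.40,-.17,.32]); print(cmd(p1,tool(16.3)))
R1=tool(16.3)
print(cmd([.42,-.07,.30],R1,p1,R1),cmd([*c,.24],R1,np.array([.42,-.07,.30]),R1))
```

```text
([0.523, 0.557, -0.545], [0.841, 0.077, -0.165])
([0.904, 0.473, 0.2], [0.0, 0.0, 0.0]) ([1.276, 1.134, 0.6], [0.0, 0.0, 0.0])
```

{"api": "play_rows", "payload": {"plan": [{"claw":0.4,"travel":[0.05,0.1,-0.4],"twist":[0.1,0.01,-0.02]},{"claw":0.35,"travel":[0.2,0.3,-0.545],"twist":[0.27,0.025,-0.05]},{"claw":0.35,"travel":[0.523,0.557,-0.545],"twist":[0.44,0.04,-0.085]},{"claw":0.35,"travel":[0.523,0.557,-0.545],"twist":[0.6,0.055,-0.12]},{"claw":0.35,"travel":[0.523,0.557,-0.545],"twist":[0.76,0.07,-0.15]},{"claw":0.35,"travel":[0.523,0.557,-0.545],"twist":[0.841,0.077,-0.165]},{"claw":0.35,"travel":[0.523,0.557,-0.545],"twist":[0.841,0.077,-0.165]}]}}

```text
time_s: 8.57
position: [0.4011, -0.1692, 0.3188]
tcp_rot: [[-0.283, 0.959, -0.002], [0.959, 0.283, 0.001], [0.002, -0.001, -1.0]]
wrist_force: [0.1, 0.3, -0.3]
opening: 0.0554
finger_force: 0.0
```

{"api": "play_rows", "payload": {"plan": [{"claw":0.35,"travel":[0.4,0.2,0.1],"twist":[0,0,0]},{"claw":0.35,"travel":[0.9,0.47,0.2],"twist":[0,0,0]},{"claw":0.35,"travel":[0.9,0.47,0.2],"twist":[0,0,0]},{"claw":0.35,"travel":[0.9,0.47,0.2],"twist":[0,0,0]}]}}

```text
time_s: 9.07
position: [0.4195, -0.0707, 0.3005]
tcp_rot: [[-0.28, 0.96, 0.001], [0.96, 0.28, -0.001], [-0.001, 0.001, -1.0]]
wrist_force: [-0.1, -0.5, 0.3]
opening: 0.0558
finger_force: 0.0
```

Run:
```python
from h import *
s=manip.read_state(); print(s['position'],s['opening'],cmd([.493,.0843,.26],tool(16.3)))
f=grab('wrist'); W=world(f,s); p=W.reshape(-1,3)
cv2.imwrite('pics/w4.png',f['image'][:,:,::-1])
t=p[(abs(p[:,0]-.493)<.05)&(abs(p[:,1]-.084)<.06)&(p[:,2]>.155)&(p[:,2]<.18)]
if len(t): print(len(t),t.mean(0),t.max(0),cv2.minAreaRect((t[:,:2]*1000).astype(np.float32)))
```

```text
[ 0.41952096 -0.07071898  0.30047063] 0.05578687154030949 ([1.282, 1.139, 0.405], [0.001, 0.001, -0.0])
1739 [0.49389368 0.07311856 0.16374406] [0.51117053 0.09429129 0.16749227] ((496.1992492675781, 73.85455322265625), (23.474910736083984, 37.65702438354492), 17.4697208404541)
```

View pics/w4.png

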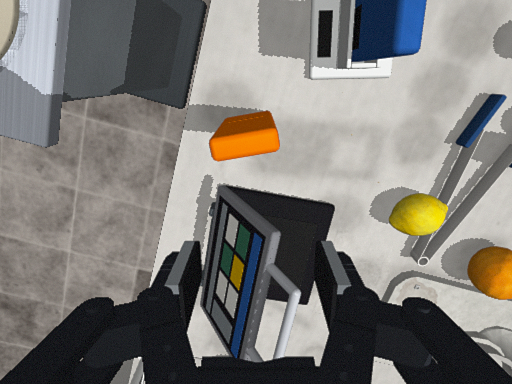

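The wrist view agrees with the earlier reader centre line to 1 mm, and the display stands free below. Now I'll move over the reader.

{"api": "play_rows", "payload": {"plan": [{"claw":0.35,"travel":[0.45,0.4,0.1],"twist":[0,0,0]},{"claw":0.35,"travel":[0.9,0.8,0.3],"twist":[0,0,0]},{"claw":0.35,"travel":[0.9,0.8,0.3],"twist":[0,0,0]},{"claw":0.35,"travel":[0.9,0.8,0.3],"twist":[0,0,0]}]}}

```text
time_s: 9.62
position: [0.4714, 0.0371, 0.2708]
tcp_rot: [[-0.279, 0.96, 0.001], [0.96, 0.279, -0.001], [-0.001, 0.001, -1.0]]
wrist_force: [0.5, -0.8, 0.2]
opening: 0.0561
finger_force: 0.0
```

{"api": "play_rows", "payload": {"plan": [{"claw":0.35,"travel":[0.38,0.34,0.1],"twist":[0,0,0]},{"claw":0.35,"travel":[0.38,0.34,0.3],"twist":[0,0,0]},{"claw":0.35,"travel":[0.38,0.34,0.6],"twist":[0,0,0]},{"claw":0.35,"travel":[0.38,0.34,0.6],"twist":[0,0,0]}]}}

```text
time_s: 10.12
position: [0.4925, 0.0824, 0.2093]
tcp_rot: [[-0.277, 0.961, -0.002], [0.961, 0.277, -0.001], [-0.001, -0.003, -1.0]]
wrist_force: [-0.8, -0.3, 1.3]
opening: 0.0557
finger_force: 0.0
```

Run:
```python
from h import *
s=manip.read_state(); print(cmd([.493,.0843,.115],tool(16.5)))
f=grab('wrist'); W=world(f,s); p=W.reshape(-1,3)
t=p[(abs(p[:,0]-.493)<.05)&(abs(p[:,1]-.084)<.06)&(p[:,2]>.155)&(p[:,2]<.18)]
if len(t): print(len(t),t.max(0),cv2.minAreaRect((t[:,:2]*1000).astype(np.float32)))
```

```text
([0.018, 0.013, 0.943], [-0.003, 0.001, -0.007])
3578 [0.51091353 0.11703953 0.16718497] ((492.2735595703125, 86.48721313476562), (22.448379516601562, 61.322017669677734), 17.210264205932617)
```

{"api": "play_rows", "payload": {"plan": [{"claw":0.35,"travel":[0.03,0.01,0.3],"twist":[0,0,-0.01]},{"claw":0.35,"travel":[0.03,0.01,0.6],"twist":[0,0,-0.01]},{"claw":0.35,"travel":[0.03,0.01,0.8],"twist":[0,0,-0.01]},{"claw":0.35,"travel":[0.03,0.01,0.93],"twist":[0,0,-0.01]},{"claw":0.35,"travel":[0.03,0.01,0.93],"twist":[0,0,-0.01]},{"claw":0.7,"travel":[0.03,0.01,0.93],"twist":[0,0,-0.01]},{"claw":1,"travel":[0.03,0.01,0.93],"twist":[0,0,-0.01]},{"claw":1,"travel":[0.03,0.01,0.93],"twist":[0,0,-0.01]},{"claw":1,"travel":[0.03,0.01,0.93],"twist":[0,0,-0.01]}]}}

```text
time_s: 11.3
position: [0.4938, 0.0871, 0.1188]
tcp_rot: [[-0.29, 0.957, 0.002], [0.957, 0.29, -0.001], [-0.002, 0.002, -1.0]]
wrist_force: [-3.0, -1.4, 5.5]
opening: 0.0212
finger_force: 58.1
```

{"api": "play_rows", "payload": {"plan": [{"claw":1,"travel":[0.03,0,-0.1],"twist":[0,0,0]},{"claw":1,"travel":[0,0,-0.25],"twist":[0,0,0]},{"claw":1,"travel":[0,0,-0.4],"twist":[0,0,0]},{"claw":1,"travel":[0,0,-0.55],"twist":[0,0,0]},{"claw":1,"travel":[0,0,-0.7],"twist":[0,0,0]},{"claw":1,"travel":[0,0,-0.85],"twist":[0,0,0]},{"claw":1,"travel":[0,0,-1],"twist":[0,0,0]},{"claw":1,"travel":[0,0,-1],"twist":[0,0,0]}]}}

```text
time_s: 12.3
position: [0.494, 0.0874, 0.2192]
tcp_rot: [[-0.29, 0.957, 0.004], [0.957, 0.29, -0.001], [-0.002, 0.003, -1.0]]
wrist_force: [1.0, -0.8, -1.6]
opening: 0.0215
finger_force: 59.2
```

Run:
```python
from h import *
s=manip.read_state(); z=s['tcp_rot'][:,2]
f=grab('scene'); cv2.imwrite('pics/s5.png',f['image'][100:300,150:350,::-1].repeat(3,0).repeat(3,1))
Rt=tool(16.8,45); k=.0288 # reader centre ahead of TCP along tool z: .1188-.090
for zt in (.25,):
    p=np.array([.50,.089,zt])-k*Rt[:,2]; print(p,cmd(p,Rt))
```

```text
[0.4805045  0.08311396 0.27036468] ([-0.003, -0.137, -0.524], [-0.749, 0.001, 0.001])
```

View pics/s5.png

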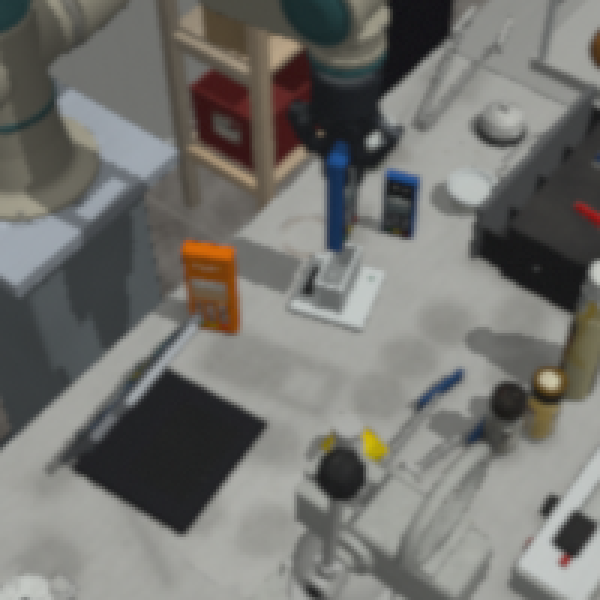

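The reader is out of the dock and held (crop 338,200); the display is up and everything else is in place. Now I'll raise it and tilt it 45°.

{"api": "play_rows", "payload": {"plan": [{"claw":1,"travel":[0,0,-0.25],"twist":[0,0,0]},{"claw":1,"travel":[0,-0.03,-0.52],"twist":[-0.1,0,0]},{"claw":1,"travel":[0,-0.06,-0.52],"twist":[-0.2,0,0]},{"claw":1,"travel":[0,-0.1,-0.52],"twist":[-0.32,0,0]},{"claw":1,"travel":[0,-0.137,-0.52],"twist":[-0.44,0,0]},{"claw":1,"travel":[0,-0.137,-0.52],"twist":[-0.56,0,0]},{"claw":1,"travel":[0,-0.137,-0.52],"twist":[-0.68,0,0]},{"claw":1,"travel":[0,-0.137,-0.52],"twist":[-0.749,0,0]},{"claw":1,"travel":[0,-0.137,-0.52],"twist":[-0.749,0,0]},{"claw":1,"travel":[0,-0.137,-0.52],"twist":[-0.749,0,0]},{"claw":1,"travel":[0,-0.137,-0.52],"twist":[-0.749,0,0]}]}}

```text
time_s: 13.72
position: [0.4805, 0.0835, 0.2698]
tcp_rot: [[-0.29, 0.677, 0.676], [0.957, 0.206, 0.204], [-0.001, 0.706, -0.708]]
wrist_force: [0.1, -0.4, -2.3]
opening: 0.0214
finger_force: 59.6
```

Run:
```python
from h import *
s=manip.read_state(); print(s['position'],s['tcp_rot'][:,2],s['finger_force'],abs(s['qvel']).max(), s['position']+.0288*s['tcp_rot'][:,2])
f=grab('scene'); W=world(f); cv2.imwrite('pics/s6.png',f['image'][80:280,150:350,::-1].repeat(3,0).repeat(3,1))
hsv=cv2.cvtColor(f['image'],cv2.COLOR_RGB2HSV)
m=(hsv[...,0]>100)&(hsv[...,0]<125)&(hsv[...,1]>130)&(W[...,2]>.13)&(W[...,2]<.4)&(abs(W[...,1]-.08)<.1)&(abs(W[...,0]-.5)<.15)
p=W[m]; c=p.mean(0); print(len(p),c,p.min(0),p.max(0),np.linalg.svd(p-c,full_matrices=False)[2][0])
```

```text
[0.4804987  0.0834678  0.26982818] [ 0.67592397  0.20421576 -0.70811208] 59.64818000793457 0.3016955736547644 [0.49996531 0.08934921 0.24943455]
200 [0.50498386 0.0618788  0.26293858] [0.44470279 0.04339421 0.20195854] [0.56271392 0.11928571 0.31498696] [ 0.68860589  0.17637057 -0.70336004]
```

View pics/s6.png

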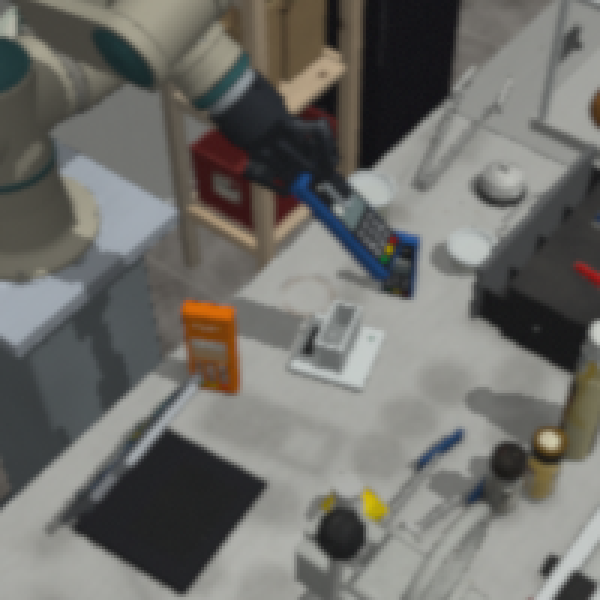

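The reader is held at about 45° with its keypad up and its centre about 0.25 m high. It is clear of everything, and the display is still up.

```bash
python3 -c "
from station import manip
print(manip.finish_job())"
```

```text
the job is handed in; nothing more can be done
None
```

The job is handed in: the till display stands free at about 59° (58.5–59.8° by different measurements), and the blue card reader is held still at about 45°, keypad up, its middle about 25 cm above the worktop; in the last picture, nothing else looked moved.

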